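Fit the C-shaped stop collar onto the lift rod of a filling machine

TASK

Turn the parts carousel (it has a knob at its centre) until the open C-shaped collar stands in the slot of the clear guard, lift the collar out, slide it sideways through its gap onto the thin neck of the lift rod, and lower it over the thick part of the rod until it lies flat on the round white pedestal; then let go. The rod's height setting is not known and may have to be felt for. Leave the closed ring and the solid disc in the carousel and do not knock over the vials or the flask.

Things in the scene. Friction and masses are not known exactly. Their poses are not given: they have to be found in the camera images.
- collar: The open C to fit, plain grey metal: ring 52 mm outside, bore 31 mm, 18 mm high; gap 17 mm wide at the bore, flared to 32 mm outside. Origin: bore centre, on the underside; z up, x points out through the gap. A bar (16 wide, 14 high) runs along -x to its grip post. About 150 g. Starts in a carousel bay, gap towards the hub, post outward, underside 30 mm above the table, under the guard plate.
- collar_post (a point): Top centre of the collar's square upright grip post: 22 x 22 mm, its top 50 mm above the collar's underside, its axis 72 mm behind the bore centre (-x of the collar). In the bay, 10 mm high ribs stand beside the bar with 2 mm play and a 10 mm lip outside the post.
- closed_ring: Plain grey metal, same grip post and bar as the collar, but its ring is closed (no gap). Same origin and axes. In another bay of the carousel; stays in the carousel.
- disc: Plain grey metal, same grip post and bar as the collar, but with a solid disc, 52 mm, in place of the ring. Same origin and axes. In the third bay of the carousel; stays in the carousel.
- carousel (a joint): Carousel angle in rad: 0 at the start, grows anticlockwise seen from above, up to 6.2 either way. White turntable, 330 mm diameter, top 30 mm above the table, three bays 120 degrees apart, light friction (about 0.12 N m); stays where it is left.
- hub (a point): Point on the carousel's axis at half height of its round knob (40 mm diameter, 118 to 160 mm above the table), which stands on a 22 mm shaft at the centre of the carousel, above the guard plate. This point is 140 mm above the table.
- guard: Fixed guard over the carousel: clear plate 344 x 344 mm, 6 mm thick, its top 103 mm above the table, on four corner posts with dark caps up to 109 mm. Origin: on the table, on the carousel's axis; z up; its -x side faces the robot and has the slot.
- slot (a point): Middle of the slot in the guard plate, at the plate's top, 109 mm from the carousel's axis towards the guard's -x. The slot is 150 mm wide and runs from 45 mm beyond the axis out through the front edge. Only here can a part be lifted out: best with its bar within about 0.1 rad of the guard's x direction. Tops of the parts' posts: 80 mm above the table.
- lift: Fixed round white pedestal, 160 mm diameter, 44 mm high; origin: centre of its underside, z up. On its axis stands a fixed steel rod: thick part 25 mm, a 6 mm high cone, then a neck 13 mm diameter and 30 mm long, then a dark cap 44 mm diameter, 18 mm thick, wider than the collar's bore. The neck reaches from 48 to 18 mm below the cap's top: only there does the collar pass.
- seat (a point): Point on the rod's axis on the flat top of the pedestal, 44 mm above the table: where the collar's origin (bore centre, underside) must finally be. The rod's height setting differs from run to run: its cap's top lies somewhere between 132 and 170 mm above the table, not told.
- vial_a: Amber glass vial with a white cap, 44 mm diameter, 55 mm high, upright on the table; origin: centre of its underside. Bystander.
- vial_b: Clear glass vial with a white cap, 44 mm diameter, 55 mm high, upright on the table; origin: centre of its underside. Bystander.
- flask: White plastic bottle, 64 mm diameter, 150 mm high, upright on the table; origin: centre of its underside. Bystander.
There are look-alikes about, which are no part of the job. Leave any orange or purple look-alike of the lift alone.

How it is judged:
By the outcome, as a careful person would: the job done as asked, in the order asked, and still so for the second after the job is handed in, with the robot touching nothing.
It also fails if it takes over 72 s, if anything falls off the work surface, if the arm or the gripper's body presses on something with over 40 N, if the wrist force passes 120 N, or if a joint passes its speed limit or range.

ROBOT

A 6-joint arm with a two-finger parallel gripper is mounted at the origin on the work surface. World frame = base frame: x ahead of the robot, y to its left, z up, the work surface at z = 0. Lengths are in m, angles in degrees, forces in N, time in s.
With the tool pointing down it reaches from about 0.4 to 0.825 m from the base axis. Payload 7 kg.
Tool frame: the origin (TCP) lies midway between the tips of the shut fingers; the grasp point (between the pads) lies 19 mm behind it; x points along the fingers, z is the direction in which the jaws open and shut, and the axes are right-handed (so a half turn about x gives the same grasp; the last joint's range is limited). The gripper opens to 88 mm and grips with 3 to 60 N. Pads are 19 mm wide; open, the fingers measure 130 mm over their backs; the gripper's body (78 mm by 193 mm) begins 47 mm behind the grasp point.
Start: joints at [92.596, 20.546, 0.682, 0, -70.136, -16.507], TCP at [0.162, 0.655, 0.227] pointing down, gripper open.
Joint ranges: [-176.03, 176.03], [-82.01, 121.73], [-58.28, 71.71], [-173.87, 95.51], [-174.79, -0.11], [-173.66, 173.66]. Speed limits (degrees/s): [136.94, 136.94, 172.46, 180, 180, 180].

INTERFACE

Orientations are given as [roll, pitch, yaw] about the fixed x, y, z axes, in that order (R = Rz(yaw) Ry(pitch) Rx(roll)).
In Python, from plant import get_state, capture, close_job gives the robot as it stands.
- The arm moves only by the tool play_rows, never from a script. Its argument "series" is one flat list of numbers, 4 for each row, row after row: the shift along the tool's x, y, z in m, then the turn about the tool's x in rad. In form: [tx, ty, tz, spin, tx, ty, tz, spin, ...]. A call has exactly 5 rows; each row shifts and turns the commanded pose from where the row before left it, along the tool's axes as they then stand; what a row does not reach is not made up. A row lasts 1/12 s, in which the tool goes at most 41.7 mm and 7.16 degrees, less where a joint would pass 70% of its speed; a pose out of reach is approached as far as the arm can. A call is refused whole if a number of a shift passes 0.0417 or a number of a turn 0.125, either way. A call with a gripper value outside its range is refused whole. "jaw" is the opening in per cent of the stroke, from 0 (shut) to 100 (fully open), set as the call begins (left out, the last holds). The fingers move at their own pace and stop on an object; "squeeze" is the grip in N (left out, the last holds). Time passes only in rows, so rows that do not move let the fingers close, or fill a call up. It gives the time, the measured TCP pose, the force and the opening at its end, in the units of the state.
- get_state(): the state, without advancing time (a new reading comes with each control period).
- capture(name): name is "scene" or "top"; returns a dict with "img" (384x512x3 uint8, blue, green, red), "K" (3x3 intrinsics, pixels), "world_from_camera" (4x4, takes a point from camera to world coordinates). Camera axes: x right, y down, z forward; pixel columns grow to the right and rows downward; lengths in m; the calibration is good to about 2 mm. A picture is of the moment at which its call begins. There is no depth.
- close_job(): hands the job in, once; it reports no verdict.
The state is a dict: "time_s": time; "joints": joint angles; "qd": joint speeds; "joint_torque": joint torques, N m; "tcp_pos": TCP position; "eef_rot": TCP orientation; "contact_force": force on the tool from outside, world axes, zero at the start; "moment": the same for the moment, N m; "gripper_width": finger opening in m.
Only numpy, scipy, OpenCV 4.12 (cv2) and the standard library are available. Lean on these libraries where they do the work, as an engineer would, in place of code of your own. Each camera call takes 0.05 s, during which the arm holds its last target.

## Working session

There is one attempt and no reset: what is moved stays moved. The work goes in short steps, Python scripts to look and compute and a tool call to move; the robot and the scene stay as the last step left them, time stands still between calls to the robot, and variables do not carry over. Pictures are saved under pics/ and viewed, and the job is handed in when it is done.

Besides the shell and the picture viewer there is one more tool, called as name(argument=value, ...) on one line, values as JSON. play_rows: Moves the arm, as the interface text tells. Its arguments: {"type":"object","properties":{"series":{"type":"array","items":{"type":"number"}},"jaw":{"type":"number"},"squeeze":{"type":"number"}},"required":["series"]}

```bash
ls; mkdir -p pics; python3 - <<'E'
from plant import get_state, capture
import cv2,numpy as np
print(get_state())
for n in("scene","top"):
    c=capture(n);cv2.imwrite(f"pics/{n}0.png",c["img"]);print(n,c["K"].round(1).tolist(),c["world_from_camera"].round(4).tolist())
    np.savez(f"pics/{n}0.npz",**c)
E
```

```text
pics
{'time_s': 0.0, 'joints': array([ 9.25956096e+01,  2.05921004e+01,  6.32859210e-01, -2.25280855e-02,
       -7.01353553e+01, -1.65070016e+01]), 'qd': array([-0.01653809,  0.01720683,  0.01761215,  0.0187393 , -0.103903  ,
       -0.09359048]), 'joint_torque': array([-1.27568356e-06, -5.82721245e+01,  2.93058693e+01,  6.99716493e+00,
        7.05792612e-03, -1.60461550e-04]), 'tcp_pos': array([0.16217706, 0.65471072, 0.22560066]), 'eef_rot': array([   3.8898011 ,   89.90306112, -100.02926349]), 'contact_force': array([ 0.28867095,  0.87910967, -0.47542073]), 'moment': array([0.01938762, 0.01954089, 0.04878875]), 'gripper_width': 0.08766119050494522}
scene [[426.0, 0.0, 257.0], [0.0, 426.0, 192.5], [0.0, 0.0, 1.0]] [[0.5454, 0.492, -0.6786, 1.3337], [0.8381, -0.3346, 0.4309, -0.5953], [-0.0151, -0.8037, -0.5948, 0.833], [0.0, 0.0, 0.0, 1.0]]
top [[407.2, 0.0, 253.7], [0.0, 407.2, 190.3], [0.0, 0.0, 1.0]] [[-0.0048, -0.9815, 0.1914, 0.3126], [-0.9999, 0.0071, 0.0112, -0.1011], [-0.0123, -0.1913, -0.9814, 1.0817], [0.0, 0.0, 0.0, 1.0]]
```

View pics/scene0.png

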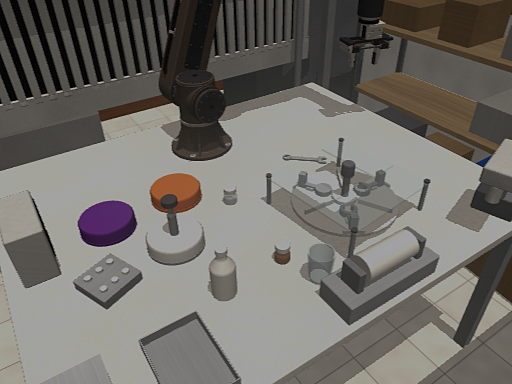

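View pics/top0.png

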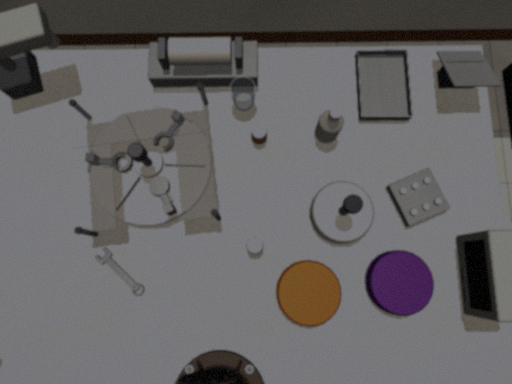

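```bash
python3 - <<'E'
import cv2
a=cv2.imread("pics/top0.png");b=cv2.imread("pics/scene0.png")
f=lambda i:cv2.convertScaleAbs(i,alpha=1.3)
cv2.imwrite("pics/t1.png",cv2.resize(f(a[85:255,60:230]),None,fx=3.5,fy=3.5,interpolation=2))
cv2.imwrite("pics/s1.png",cv2.resize(f(b[125:265,255:440]),None,fx=4,fy=4,interpolation=2))
cv2.imwrite("pics/t2.png",cv2.resize(f(a[165:255,300:390]),None,fx=6,fy=6,interpolation=2))
cv2.imwrite("pics/s2.png",cv2.resize(f(b[180:270,130:220]),None,fx=6,fy=6,interpolation=2))
E
```

```text
(no output)
```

View pics/t1.png

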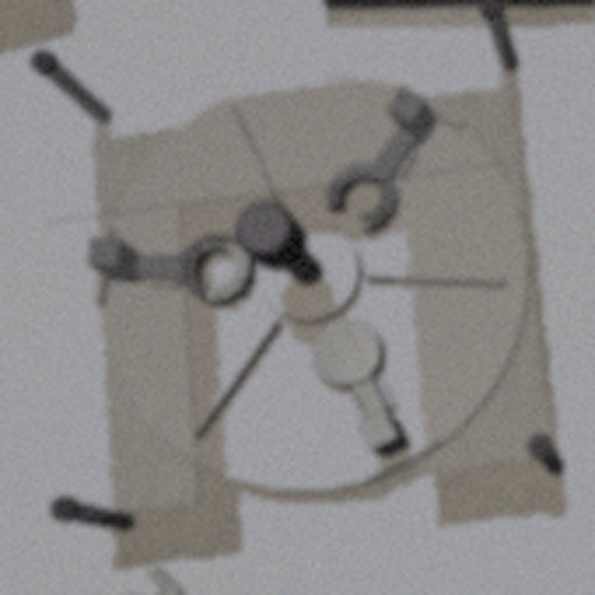

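View pics/s1.png

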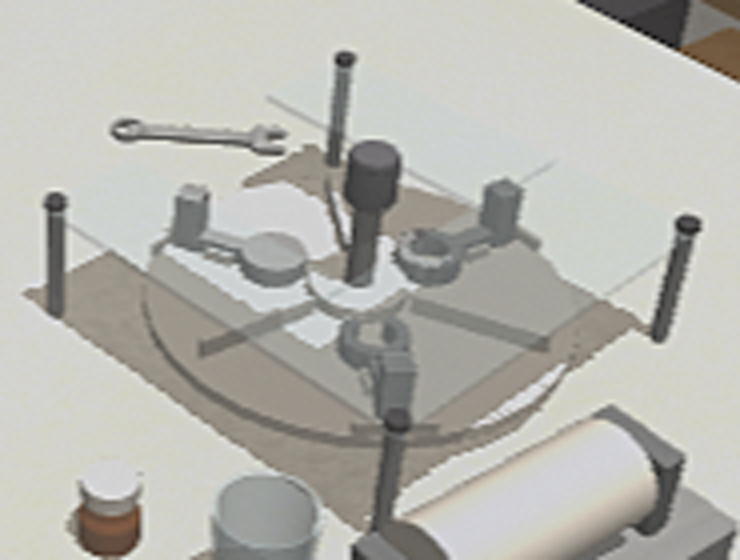

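View pics/t2.png

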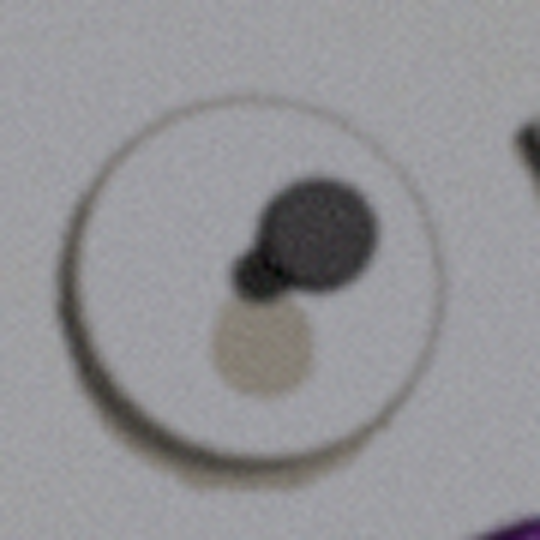

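View pics/s2.png

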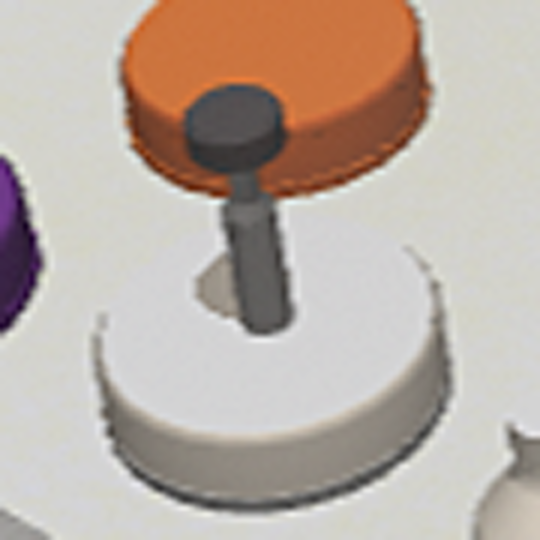

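```bash
python3 - <<'E'
import cv2,numpy as np
a=cv2.imread("pics/top0.png");b=cv2.imread("pics/scene0.png")
f=lambda i:cv2.resize(cv2.convertScaleAbs(i,alpha=1.5,beta=-30),(390,390),interpolation=2)
cv2.imwrite("pics/z1.png",np.hstack([f(a[135:180,85:130]),f(a[115:160,145:190])]))
cv2.imwrite("pics/z2.png",np.hstack([f(b[165:210,345:390]),f(b[190:235,325:370])]))
E
```

```text
(no output)
```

View pics/z1.png

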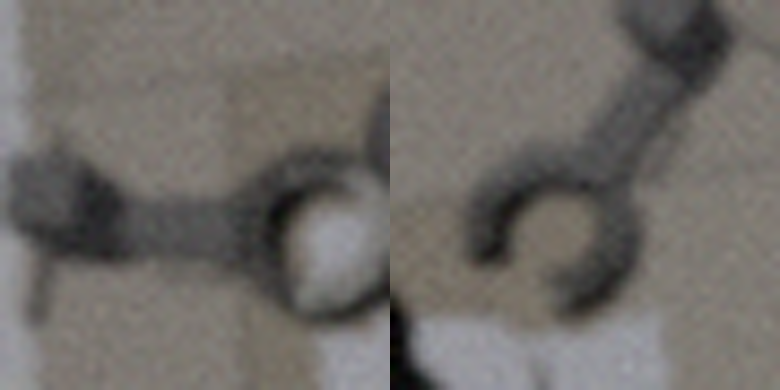

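View pics/z2.png

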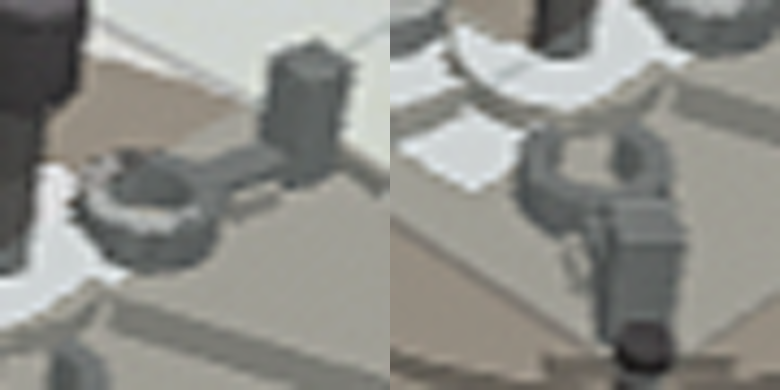

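```bash
cat > h.py <<'E'
import numpy as np,cv2
C={n:np.load(f"pics/{n}0.npz") for n in("scene","top")}
def ray(n,p):
    c=C[n];T=c["world_from_camera"];d=T[:3,:3]@np.linalg.solve(c["K"],[p[0],p[1],1]);return T[:3,3],d/np.linalg.norm(d)
def onz(n,p,z):
    o,d=ray(n,p);return o+d*(z-o[2])/d[2]
def proj(n,X):
    c=C[n];T=np.linalg.inv(c["world_from_camera"]);q=c["K"]@(T[:3,:3]@np.asarray(X)+T[:3,3]);return q[:2]/q[2]
def tri(a,b):
    (o1,d1),(o2,d2)=ray("top",a),ray("scene",b)
    s=np.linalg.lstsq(np.c_[d1,-d2],o2-o1,rcond=None)[0];p,q=o1+s[0]*d1,o2+s[1]*d2
    return (p+q)/2,np.linalg.norm(p-q)
E
python3 - <<'E'
from h import *
np.set_printoptions(precision=4,suppress=True)
t=lambda x,y:(60+x/3.5-.5+.14,85+y/3.5-.5+.14); s=lambda x,y:(255+x/4-.4,125+y/4-.4)
A={"p1":((42,60),(688,222)),"p2":((490,6),(398,416)),"p3":((64,508),(345,57)),"p4":((541,445),(56,200)),"knobtop":((265,226),(374,153))}
for k,(a,b) in A.items(): print(k,onz("top",t(*a),.109 if k[0]=="p" else .16),onz("scene",s(*b),.109 if k[0]=="p" else .16),tri(t(*a),s(*b)))
# lift masks
for n,roi in(("top",(330,190,375,230)),("scene",(150,185,195,245))):
    im=C[n]["img"];x0,y0,x1,y1=roi;g=cv2.cvtColor(im,cv2.COLOR_BGR2GRAY)[y0:y1,x0:x1]
    print(n);print(g[::2,::2])
E
```

```text
p1 [0.7363 0.3744 0.109 ] [0.737  0.3756 0.109 ] (array([0.7368, 0.3751, 0.1088]), np.float64(0.0011912647574018505))
p2 [0.7751 0.0474 0.109 ] [0.7767 0.0496 0.109 ] (array([0.7761, 0.0485, 0.1086]), np.float64(0.0025549048296365194))
p3 [0.4088 0.3326 0.109 ] [0.4103 0.335  0.109 ] (array([0.4095, 0.3341, 0.1084]), np.float64(0.002555404510681364))
p4 [0.4502 0.0055 0.109 ] [0.451  0.0079 0.109 ] (array([0.4508, 0.0066, 0.1091]), np.float64(0.00245940725077496))
knobtop [0.5933 0.1884 0.16  ] [0.5934 0.1911 0.16  ] (array([0.5938, 0.1893, 0.1604]), np.float64(0.0021632667612536054))
top
[[121 123 121 124 118 120 122 122 122 119 118 122 120 124 119 122 110 115
  119 122 118 121 119]
 [121 118 122 122 121 119 123 118 123 119 121 118 120 118 124 122 122 114
  111 117 115 122 120]
 [118 122 120 123 119 122 120 119 117 111 100  89  94 104 118 123 122 115
  111 114 121 122 123]
 [122 121 120 120 123 122 119 119 102  66  50  42  45  53  71 109 122 122
  120 107 120 120 119]
 [123 119 121 121 119 123 121  96  53  45  39  40  39  44  45  67 114 127
  119 114 107 122 117]
 [119 122 119 118 1
[... 3653 characters left out ...]
162 161 162 161 162]
 [161 162 162 162 163 161 163 140 108 117  63  73  73  71  80 167 162 161
  162 161 161 162 162]
 [161 162 162 161 161 162 161 163 166 172  61  70  72  69  98 165 162 161
  162 161 161 162 161]
 [162 162 162 163 162 161 161 162 161 163 155  79  70 126 167 162 161 162
  161 161 162 163 163]
 [162 162 162 161 163 162 161 162 161 162 162 164 164 163 162 161 161 161
  161 162 162 162 161]
 [161 161 162 162 162 162 162 162 161 162 162 162 162 162 161 162 162 162
  162 161 162 162 161]
 [162 161 162 162 161 163 161 160 162 162 162 162 161 162 162 161 163 162
  162 162 162 162 162]
 [164 162 161 161 162 162 161 162 162 161 162 161 161 162 161 162 163 162
  162 161 161 162 163]]
```

```bash
python3 - <<'E'
from h import *
from scipy.spatial.transform import Rotation as R
np.set_printoptions(precision=4,suppress=True)
t=lambda x,y:(60+x/3.5-.36,85+y/3.5-.36); s=lambda x,y:(255+x/4-.4,125+y/4-.4)
t2=lambda x,y:(300+x/6-.42,165+y/6-.42); s2=lambda x,y:(130+x/6-.42,180+y/6-.42)
print("ped",onz("top",t2(260,276.5),.044))
print("cap",tri(t2(320,235),s2(236,113)))
for z in(.132,.15,.17):print(z,onz("top",t2(320,235),z),onz("scene",s2(236,113),z))
hub=np.array([.5935,.190])
for k,p,b in(("C",(407,105),(396,358)),("closed",(106,250),(502,188)),("disc",(390,440),(191,190))):
    X=onz("top",t(*p),.08);Y=onz("scene",s(*b),.08)
    for W in (X,Y):
        d=W[:2]-hub;print(k,W,np.hypot(*d),np.degrees(np.arctan2(d[1],d[0])))
for k,p in(("Cring",(364,198)),("clring",(221,270)),("disc",(349,352))):
    X=onz("top",t(*p),.048);d=X[:2]-hub;print(k,X,np.hypot(*d),np.degrees(np.arctan2(d[1],d[0])))
for k,p,z in(("flask",(332,118),.15),("vialA",(259,133),.055),("vialB",(255,243),.055),("orange",(310,291),.044)):print(k,onz("top",p,z))
print(R.from_euler("xyz",[3.89,89.9,-100.03],degrees=True).as_matrix())
E
```

```text
ped [ 0.4601 -0.3178  0.044 ]
cap (array([ 0.4597, -0.3152,  0.1622]), np.float64(0.003109634499365755))
0.132 [ 0.4639 -0.3237  0.132 ] [ 0.4213 -0.3012  0.132 ]
0.15 [ 0.461  -0.3195  0.15  ] [ 0.4447 -0.3087  0.15  ]
0.17 [ 0.4578 -0.3148  0.17  ] [ 0.4708 -0.3171  0.17  ]
C [0.7104 0.1121 0.08  ] 0.14049550061748728 -33.66327700628592
C [0.709  0.1164 0.08  ] 0.1369696460118976 -32.48002590222517
closed [0.6004 0.3294 0.08  ] 0.1395771899920316 87.18285283422956
closed [0.6002 0.3323 0.08  ] 0.14244661800956376 87.30658725176927
disc [0.4586 0.1162 0.08  ] 0.15373503651154435 -151.32674614745028
disc [0.4642 0.1283 0.08  ] 0.1432249448521304 -154.4840184736221
Cring [0.6488 0.1493 0.048 ] 0.06868758765348008 -36.35712962044991
clring [0.5932 0.2551 0.048 ] 0.06505774078436709 90.23768635058249
disc [0.5295 0.156  0.048 ] 0.07249825025631694 -152.0055894893441
flask [ 0.6704 -0.28    0.15  ]
vialA [ 0.6669 -0.1042  0.055 ]
vialB [ 0.3783 -0.092   0.055 ]
orange [ 0.2603 -0.2273  0.044 ]
[[-0.0003  0.9706 -0.2406]
 [-0.0017 -0.2406 -0.9706]
 [-1.      0.0001  0.0017]]
```

play_rows(series=[0, 0.0265, 0.0174, 0, 0, 0.0265, 0.0174, 0, 0, 0.0265, 0.0174, 0, 0, 0.0265, 0.0174, 0, 0, 0.0265, 0.0174, 0], jaw=80)

```text
time_s: 0.52
tcp_pos: [0.2706, 0.5375, 0.2261]
eef_rot: [-5.4, 90.0, -109.3]
contact_force: [0.5, -0.5, 0.7]
gripper_width: 0.0706
```

play_rows(series=[0, 0.0265, 0.0174, 0, 0, 0.0265, 0.0174, 0, 0, 0.0265, 0.0174, 0, 0, 0.0265, 0.0174, 0, 0, 0.0265, 0.0174, 0])

```text
time_s: 0.93
tcp_pos: [0.3783, 0.4211, 0.2264]
eef_rot: [-25.4, 90.0, -129.3]
contact_force: [-0.1, 0.6, -0.1]
gripper_width: 0.0702
```

play_rows(series=[0, 0.0265, 0.0174, 0, 0, 0.0265, 0.0174, 0, 0, 0.0265, 0.0174, 0, 0, 0.0265, 0.0174, 0, 0, 0.0265, 0.0174, 0])

```text
time_s: 1.35
tcp_pos: [0.486, 0.3048, 0.2264]
eef_rot: [-45.5, 90.0, -149.4]
contact_force: [0.2, 0.1, -0.3]
gripper_width: 0.0704
```

play_rows(series=[0, 0.0265, 0.0174, 0, 0, 0.0265, 0.0174, 0, 0, 0.0265, 0.0174, 0, 0, 0.0265, 0.0174, 0, 0, 0.0265, 0.0174, 0])

```text
time_s: 1.77
tcp_pos: [0.5937, 0.1886, 0.2262]
eef_rot: [-57.3, 90.0, -161.2]
contact_force: [0.7, 1.1, -0.8]
gripper_width: 0.0703
```

```bash
cat > d.py <<'E'
import sys,numpy as np
from plant import get_state
from scipy.spatial.transform import Rotation as R
np.set_printoptions(precision=4,suppress=True)
def show(target=None):
    s=get_state();M=R.from_euler("xyz",s["eef_rot"],degrees=True).as_matrix()
    jaw=np.degrees(np.arctan2(M[1,2],M[0,2]))
    print("t",round(s["time_s"],2),"p",s["tcp_pos"],"rot",s["eef_rot"],"jawdir",round(jaw,2),"w",round(s["gripper_width"],4),"F",s["contact_force"],"M",s["moment"],"j",s["joints"])
    if target is not None: print("tool shift",M.T@(np.array(target)-s["tcp_pos"]))
if __name__=="__main__":
    a=list(map(float,sys.argv[1:]));show(a or None)
E
python3 d.py 0.5935 0.190 0.121
```

```text
t 1.77 p [0.5937 0.1886 0.2262] rot [ -57.291    89.9629 -161.2018] jawdir -103.91 w 0.0703 F [ 0.691   1.1205 -0.7551] M [ 0.068  -0.0272 -0.0177] j [ 35.5436  15.7305  -6.2577  -0.0115 -68.0474  40.5499]
tool shift [ 0.1052 -0.0005 -0.0014]
```

play_rows(series=[0.021, 0, -0.0014, 0, 0.021, 0, 0, 0, 0.021, 0, 0, 0, 0.021, 0, 0, 0, 0.021, 0, 0, 0])

```text
time_s: 2.18
tcp_pos: [0.5932, 0.1909, 0.1203]
eef_rot: [-52.0, 90.0, -155.9]
contact_force: [1.0, 0.2, -0.1]
gripper_width: 0.07
```

play_rows(series=[0, 0, 0, 0, 0, 0, 0, 0, 0, 0, 0, 0, 0, 0, 0, 0, 0, 0, 0, 0], jaw=0, squeeze=20)

```text
time_s: 2.6
tcp_pos: [0.5941, 0.1918, 0.1231]
eef_rot: [134.7, 89.9, 30.8]
contact_force: [-0.3, 0.4, -0.2]
gripper_width: 0.0426
```

play_rows(series=[0, 0, 0, 0, 0, 0, 0, 0, 0, 0, 0, 0, 0, 0, 0, 0, 0, 0, 0, 0])

```text
time_s: 3.02
tcp_pos: [0.594, 0.1914, 0.123]
eef_rot: [119.0, 89.9, 15.1]
contact_force: [-1.0, -1.2, 5.9]
gripper_width: 0.039
```

```bash
python3 d.py 0.5935 0.190 0.121
```

```text
t 3.02 p [0.594  0.1914 0.123 ] rot [119.0287  89.8967  15.142 ] jawdir -103.89 w 0.039 F [-0.9754 -1.169   5.9145] M [-0.5009  0.5144 -0.0004] j [ 35.7837  20.4591 -13.8836   0.0441 -55.5607  40.3047]
tool shift [ 0.002  -0.0001  0.0015]
```

play_rows(series=[0, 0, 0, 0.122, 0, 0, 0, 0.122, 0, 0, 0, 0.122, 0, 0, 0, 0.122, 0, 0, 0, 0.122])

```text
time_s: 3.43
tcp_pos: [0.5941, 0.1908, 0.123]
eef_rot: [126.0, 89.9, -13.1]
contact_force: [-1.6, -4.1, 6.9]
gripper_width: 0.0393
```

```bash
python3 d.py
```

```text
t 3.43 p [0.5941 0.1908 0.123 ] rot [126.0265  89.9029 -13.1488] jawdir -139.18 w 0.0393 F [-1.639  -4.1118  6.8927] M [-1.3967  0.2377  0.1536] j [ 35.7543  20.4627 -13.899    0.0887 -55.5746   5.0203]
```

play_rows(series=[0, 0, 0, 0.122, 0, 0, 0, 0.122, 0, 0, 0, 0.122, 0, 0, 0, 0.122, 0, 0, 0, 0.122])

```text
time_s: 3.85
tcp_pos: [0.5935, 0.1906, 0.1229]
eef_rot: [125.2, 89.9, -49.0]
contact_force: [-2.4, -4.1, 7.5]
gripper_width: 0.0395
```

play_rows(series=[0, 0, 0, 0.122, 0, 0, 0, 0.122, 0, 0, 0, 0.122, 0, 0, 0, 0.122, 0, 0, 0, 0.122])

```text
time_s: 4.27
tcp_pos: [0.593, 0.1907, 0.123]
eef_rot: [111.0, 90.0, -98.1]
contact_force: [-5.7, -2.6, 9.1]
gripper_width: 0.0392
```

play_rows(series=[0, 0, 0, 0.122, 0, 0, 0, 0.122, 0, 0, 0, 0.122, 0, 0, 0, 0.122, 0, 0, 0, 0.122])

```text
time_s: 4.68
tcp_pos: [0.5926, 0.1911, 0.1229]
eef_rot: [83.1, 90.0, -161.0]
contact_force: [-8.6, -0.3, 10.6]
gripper_width: 0.0394
```

```bash
python3 d.py; python3 - <<'E'
from plant import capture
import cv2,numpy as np
f=lambda i:cv2.convertScaleAbs(i,alpha=1.3)
t=capture("top")["img"];s=capture("scene")["img"]
cv2.imwrite("pics/t3.png",cv2.resize(f(t[85:255,60:230]),None,fx=3.5,fy=3.5,interpolation=2))
cv2.imwrite("pics/s3.png",cv2.resize(f(s[125:265,255:440]),None,fx=4,fy=4,interpolation=2))
E
python3 d.py
```

```text
t 4.68 p [0.5926 0.1911 0.1229] rot [  83.078    89.9649 -160.9522] jawdir 115.97 w 0.0394 F [-8.5704 -0.2739 10.5901] M [-0.1496  2.6066  0.1812] j [ 35.8072  20.4198 -13.9315  -0.0122 -55.6822 -99.8305]
t 4.78 p [0.5931 0.1913 0.1229] rot [-55.7091  89.9641  60.2485] jawdir 115.96 w 0.0395 F [-4.3962 -0.3617  8.8241] M [-0.0105  1.7343  0.0253] j [ 35.7975  20.4304 -13.9147  -0.018  -55.6222 -99.8297]
```

View pics/t3.png

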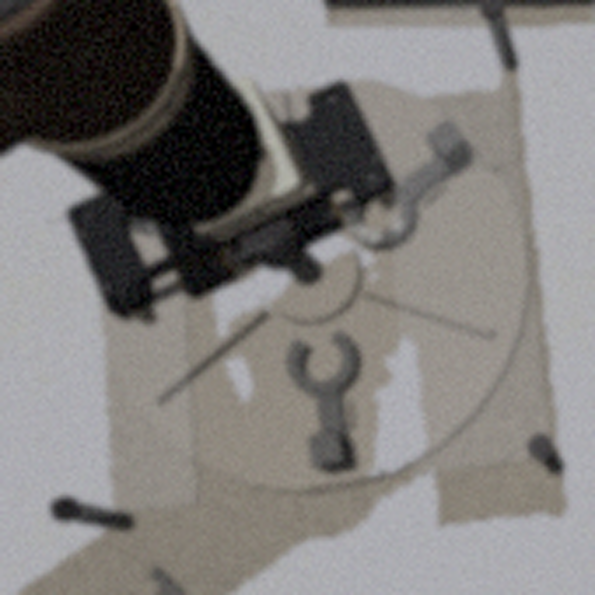

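View pics/s3.png

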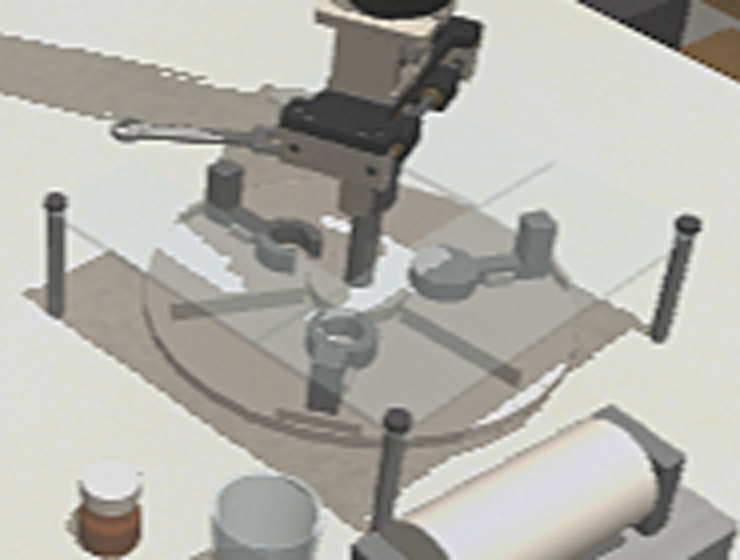

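```bash
python3 - <<'E'
from h import *
np.set_printoptions(precision=4,suppress=True)
a=cv2.imread("pics/t3.png");b=cv2.imread("pics/s3.png")
f=lambda i:cv2.resize(i,(390,390),interpolation=2)
cv2.imwrite("pics/z3.png",np.hstack([f(a[390:490,280:380]),f(b[145:245,180:280])]))
E
```

```text
(no output)
```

View pics/z3.png

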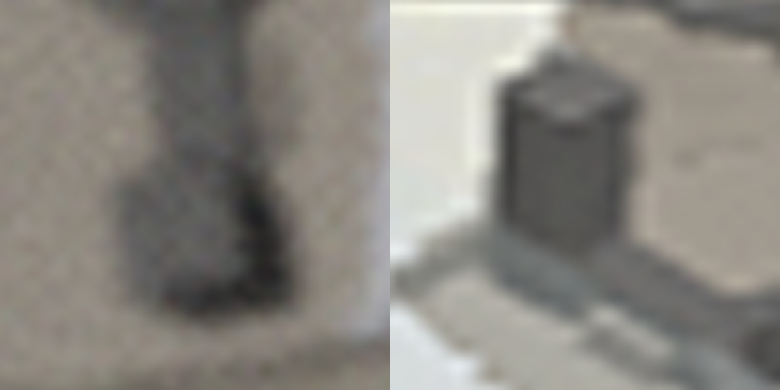

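```bash
python3 - <<'E'
from h import *
np.set_printoptions(precision=4,suppress=True)
t=lambda x,y:(60+x/3.5-.36,85+y/3.5-.36); s=lambda x,y:(255+x/4-.4,125+y/4-.4)
hub=np.array([.5935,.1908])
print(tri(t(326,449.5),s(225.2,168.1)))
for W in(onz("top",t(326,449.5),.08),onz("scene",s(225.2,168.1),.08),onz("top",t(327,366),.048)):
    d=W[:2]-hub;print(W,np.hypot(*d),np.degrees(np.arctan2(d[1],d[0]))%360)
E
python3 d.py 0.5935 0.190 0.24
```

```text
(array([0.4543, 0.1655, 0.0802]), np.float64(0.008688357305023445))
[0.4521 0.1616 0.08  ] 0.14437791717957468 191.66730292615011
[0.4547 0.1706 0.08  ] 0.1402814781888904 188.28753773355857
[0.519  0.1719 0.048 ] 0.07685902357562739 194.22199892601915
t 4.78 p [0.5931 0.1913 0.1229] rot [-55.7091  89.9641  60.2485] jawdir 115.96 w 0.0395 F [-4.3962 -0.3617  8.8241] M [-0.0105  1.7343  0.0253] j [ 35.7975  20.4304 -13.9147  -0.018  -55.6222 -99.8297]
tool shift [-0.1171  0.0001 -0.0014]
```

play_rows(series=[0, 0, 0, 0, 0, 0, 0, 0, 0, 0, 0, 0, -0.02, 0, 0, 0, -0.03, 0, 0, 0], jaw=80)

```text
time_s: 5.2
tcp_pos: [0.5916, 0.1904, 0.1687]
eef_rot: [91.5, 89.6, -152.3]
contact_force: [0.8, 0.1, -0.2]
gripper_width: 0.0666
```

play_rows(series=[-0.03, 0, 0, 0, -0.03, 0, 0, 0, 0, 0, 0, 0, 0, 0, 0, 0, 0, 0, 0, 0])

```text
time_s: 5.62
tcp_pos: [0.5931, 0.1913, 0.2311]
eef_rot: [34.4, 90.0, 150.7]
contact_force: [-0.1, 0.2, -1.0]
gripper_width: 0.0694
```

```bash
python3 d.py; python3 - <<'E'
from plant import capture
import cv2,numpy as np
f=lambda i:cv2.convertScaleAbs(i,alpha=1.5)
t=capture("top")["img"];s=capture("scene")["img"]
cv2.imwrite("pics/t4n.png",t);cv2.imwrite("pics/s4n.png",s)
cv2.imwrite("pics/t4.png",cv2.resize(f(t[170:230,130:190]),None,fx=10,fy=10,interpolation=0))
cv2.imwrite("pics/s4.png",cv2.resize(f(s[155:215,295:355]),None,fx=10,fy=10,interpolation=0))
E
```

```text
t 5.62 p [0.5931 0.1913 0.2311] rot [ 34.4257  89.9657 150.7058] jawdir 116.28 w 0.0694 F [-0.0725  0.1714 -1.0066] M [ 0.0997 -0.0796 -0.0031] j [ 35.7847  15.5694  -5.826   -0.0334 -68.6191 -99.4925]
```

View pics/t4.png

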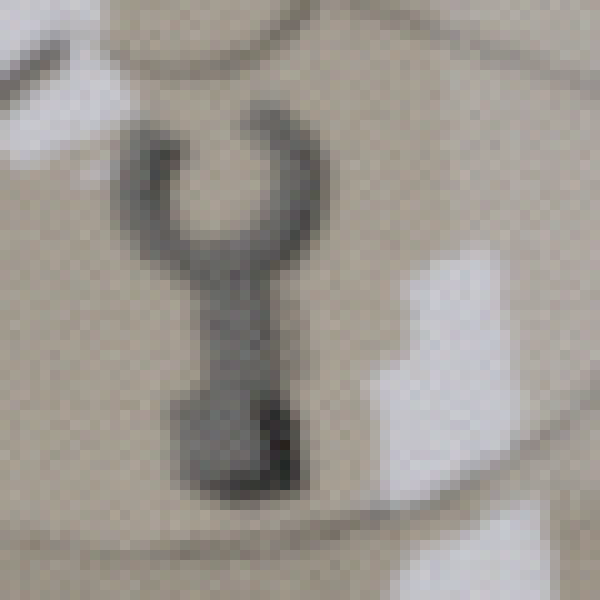

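View pics/s4.png

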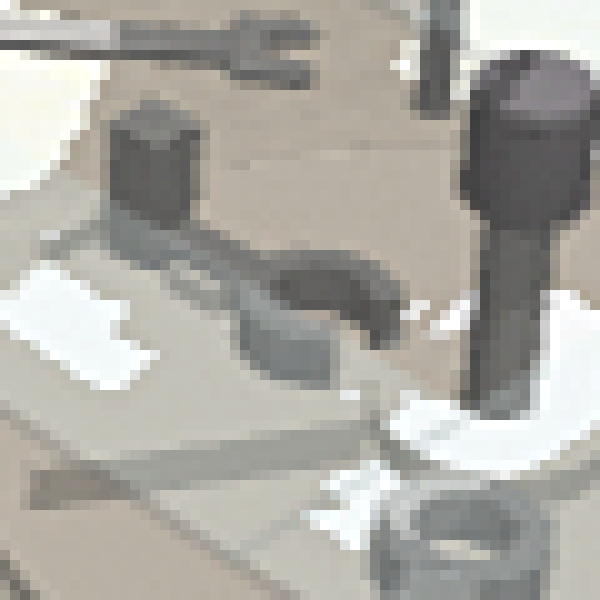

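```bash
python3 - <<'E'
from h import *
np.set_printoptions(precision=4,suppress=True)
t=lambda x,y:(130+x/10-.5,170+y/10-.5); s=lambda x,y:(295+x/10-.5,155+y/10-.5)
hub=np.array([.5935,.191])
print(tri(t(216,435),s(154,122)))
for W in(onz("top",t(216,435),.08),onz("scene",s(154,122),.08),onz("top",t(220,190),.048)):
    d=W[:2]-hub;print(W,np.hypot(*d),np.degrees(np.arctan2(d[1],d[0]))%360)
for th in (187.1,190):
    X=[*(hub+.14*np.array([np.cos(np.radians(th)),np.sin(np.radians(th))])),.08];
    print(th,X,[(proj("top",X)-[130,170]+.5)*10,(proj("scene",X)-[295,155]+.5)*10])
    X=[*(hub+.068*np.array([np.cos(np.radians(th)),np.sin(np.radians(th))])),.048];print([(proj("top",X)-[130,170]+.5)*10,(proj("scene",X)-[295,155]+.5)*10])
E
```

```text
(array([0.4528, 0.1668, 0.0798]), np.float64(0.0019598977095145373))
[0.4523 0.1658 0.08  ] 0.14342494006143894 190.11573782502526
[0.4532 0.1676 0.08  ] 0.14221702849960224 189.45120912597434
[0.5209 0.1761 0.048 ] 0.07410613493913239 191.61157321523748
187.1 [np.float64(0.45457352869603157), np.float64(0.17369579325633105), 0.08] [array([184.7988, 426.1605]), array([171.3449, 118.1211])]
[array([195.8771, 170.9003]), array([329.6842, 295.792 ])]
190 [np.float64(0.45562691457829085), np.float64(0.16668925512662974), 0.08] [array([213.0538, 421.7798]), array([156.3848, 126.2952])]
[array([209.0154, 168.8776]), array([322.5032, 300.071 ])]
```

play_rows(series=[0, 0, 0, 0.096, 0, 0, 0, 0.096, 0, 0, 0, 0.096, 0, 0, 0, 0, 0, 0, 0, 0], jaw=60)

```text
time_s: 6.13
tcp_pos: [0.5931, 0.1911, 0.2305]
eef_rot: [112.4, 89.9, -147.6]
contact_force: [-0.2, -1.0, 0.9]
gripper_width: 0.0529
```

```bash
python3 d.py 0.4528 0.1668 0.130
```

```text
t 6.13 p [0.5931 0.1911 0.2305] rot [ 112.4051   89.8969 -147.6418] jawdir 99.95 w 0.0529 F [-0.2296 -1.0129  0.8599] M [ 0.1057 -0.1576  0.0005] j [  35.7844   15.6325   -5.8284   -0.0066  -68.642  -115.8288]
tool shift [0.1007 0.1422 0.0004]
```

play_rows(series=[0, 0.0285, 0, 0, 0, 0.0285, 0, 0, 0, 0.0285, 0, 0, 0, 0.0285, 0, 0, 0, 0.0282, 0, 0])

```text
time_s: 6.55
tcp_pos: [0.4519, 0.1666, 0.2309]
eef_rot: [120.8, 89.9, -139.2]
contact_force: [-1.1, 1.1, 0.4]
gripper_width: 0.0522
```

play_rows(series=[0.03, 0, 0, 0, 0.03, 0, 0, 0, 0.03, 0, 0, 0, 0.01, 0, 0, 0, 0, 0, 0, 0])

```text
time_s: 6.97
tcp_pos: [0.4518, 0.1659, 0.1292]
eef_rot: [120.3, 89.7, -139.8]
contact_force: [-0.3, 0.2, 0.8]
gripper_width: 0.0527
```

```bash
python3 d.py 0.4528 0.1668 0.052
```

```text
t 6.97 p [0.4518 0.1659 0.1292] rot [ 120.2722   89.684  -139.8301] jawdir 99.9 w 0.0527 F [-0.2573  0.203   0.8237] M [ 0.0124 -0.0903  0.0128] j [  43.635     7.6539  -30.7111   -0.0243  -51.9504 -123.7223]
tool shift [ 0.0772 -0.0015  0.0009]
```

play_rows(series=[0.02, -0.001, 0, 0, 0.02, 0, 0, 0, 0.02, 0, 0, 0, 0.017, 0, 0, 0, 0, 0, 0, 0])

```text
time_s: 7.38
tcp_pos: [0.4538, 0.1667, 0.0532]
eef_rot: [121.4, 89.8, -138.8]
contact_force: [-0.3, 0.2, 0.7]
gripper_width: 0.0528
```

play_rows(series=[0, 0, 0, 0, 0, 0, 0, 0, 0, 0, 0, 0, 0, 0, 0, 0, 0, 0, 0, 0], jaw=0, squeeze=40)

```text
time_s: 7.8
tcp_pos: [0.4547, 0.1677, 0.0555]
eef_rot: [-59.6, 89.9, 40.2]
contact_force: [-0.0, 0.8, -0.0]
gripper_width: 0.0246
```

play_rows(series=[0, 0, 0, 0, 0, 0, 0, 0, 0, 0, 0, 0, 0, 0, 0, 0, 0, 0, 0, 0])

```text
time_s: 8.22
tcp_pos: [0.4547, 0.1677, 0.0553]
eef_rot: [-69.0, 89.9, 30.8]
contact_force: [-1.0, 1.0, 7.2]
gripper_width: 0.022
```

```bash
python3 d.py 0.4528 0.1668 0.150
```

```text
t 8.22 p [0.4547 0.1677 0.0553] rot [-69.0475  89.9343  30.7683] jawdir 99.82 w 0.022 F [-0.998   0.9667  7.1941] M [ 0.1185  0.4975 -0.0238] j [  43.5705   13.5451  -35.5404    0.0223  -40.8505 -123.7715]
tool shift [-0.0947  0.0019 -0.0005]
```

play_rows(series=[-0.01, 0, 0, 0, -0.012, 0, 0, 0, -0.012, 0, 0, 0, -0.012, 0, 0, 0, -0.012, 0, 0, 0])

```text
time_s: 8.63
tcp_pos: [0.4539, 0.1671, 0.113]
eef_rot: [108.3, 90.0, -152.0]
contact_force: [0.1, -0.1, -2.1]
gripper_width: 0.0217
```

play_rows(series=[-0.014, 0, 0, 0, -0.014, 0, 0, 0, -0.014, 0, 0, 0, -0.014, 0, 0, 0, -0.006, 0, 0, 0])

```text
time_s: 9.05
tcp_pos: [0.4547, 0.1676, 0.1762]
eef_rot: [-63.8, 89.9, 36.0]
contact_force: [1.0, -1.2, -0.5]
gripper_width: 0.0216
```

```bash
python3 d.py; python3 - <<'E'
from plant import capture
import cv2,numpy as np
f=lambda i:cv2.convertScaleAbs(i,alpha=1.4)
t=capture("top")["img"];s=capture("scene")["img"]
cv2.imwrite("pics/c5.png",np.hstack([cv2.resize(f(t[125:265,80:220]),None,fx=2.8,fy=2.8,interpolation=2),cv2.resize(f(s[95:235,270:410]),None,fx=2.8,fy=2.8,interpolation=2)]))
E
```

```text
t 9.05 p [0.4547 0.1676 0.1762] rot [-63.7621  89.8868  36.0321] jawdir 99.79 w 0.0216 F [ 1.0468 -1.2162 -0.5069] M [ 0.1378 -0.2164 -0.0069] j [  43.5604    4.7781  -26.9941    0.0175  -58.1156 -123.7754]
```

View pics/c5.png

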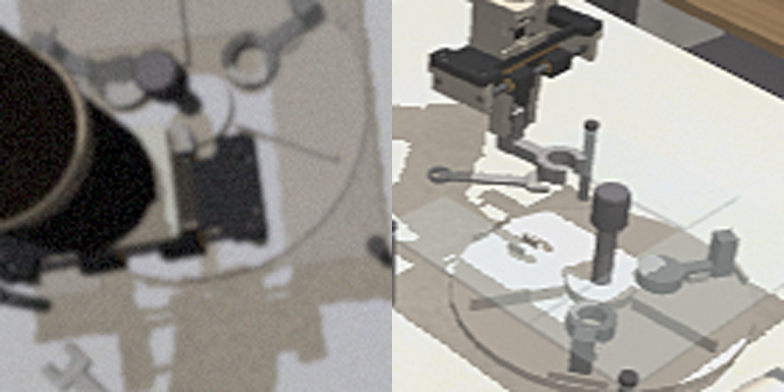

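play_rows(series=[-0.003, 0, 0, 0.1218, -0.003, 0, 0, 0.1218, -0.003, 0, 0, 0.1218, -0.003, 0, 0, 0.1218, -0.003, 0, 0, 0.1218])

```text
time_s: 9.57
tcp_pos: [0.4537, 0.167, 0.1884]
eef_rot: [146.2, 89.9, -149.3]
contact_force: [0.6, -0.1, -0.7]
gripper_width: 0.0219
```

play_rows(series=[0, 0, 0, 0.1218, 0, 0, 0, 0.1218, 0, 0, 0, 0.1218, 0, 0, 0, 0.1218, 0, 0, 0, 0.1218])

```text
time_s: 9.98
tcp_pos: [0.4878, 0.1191, 0.1828]
eef_rot: [89.1, 84.0, 123.5]
contact_force: [0.4, -0.2, -0.9]
gripper_width: 0.0217
```

play_rows(series=[0, 0, 0, 0, 0, 0, 0, 0, 0, 0, 0, 0, 0, 0, 0, 0, 0, 0, 0, 0])

```text
time_s: 10.4
tcp_pos: [0.4872, 0.1195, 0.1835]
eef_rot: [88.8, 84.1, 123.5]
contact_force: [0.2, -0.2, -0.8]
gripper_width: 0.0216
```

```bash
python3 d.py .387 -.1897 .176
```

```text
t 10.4 p [0.4872 0.1195 0.1835] rot [ 88.8168  84.091  123.5065] jawdir 34.68 w 0.0216 F [ 0.1915 -0.1917 -0.7823] M [-0.2662 -0.4006 -0.0324] j [  31.3709    7.6174  -20.1343   -6.6525  -62.6277 -173.6004]
tool shift [-0.0134 -0.1969 -0.2584]
```

play_rows(series=[0, 0, 0, -0.1, 0, 0, 0, -0.1, 0, 0, 0, -0.1, 0, 0, 0, -0.1, 0, 0, 0, -0.1])

```text
time_s: 10.82
tcp_pos: [0.4874, 0.1197, 0.1838]
eef_rot: [59.5, 84.1, 123.2]
contact_force: [0.3, 0.1, -0.9]
gripper_width: 0.022
```

```bash
python3 d.py .387 -.1897 .176
```

```text
t 10.82 p [0.4874 0.1197 0.1838] rot [ 59.539   84.0904 123.1723] jawdir 63.5 w 0.022 F [ 0.2723  0.0869 -0.877 ] M [-0.2798 -0.3047  0.021 ] j [  31.3839    7.5949  -20.1149   -6.6542  -62.6337 -144.6714]
tool shift [-0.0132 -0.0473 -0.3217]
```

```bash
python3 d.py .51 -.14 .184|tail -1
```

```text
tool shift [-0.0238 -0.1346 -0.222 ]
```

play_rows(series=[-0.0024, -0.0135, -0.0222, 0, -0.0024, -0.0135, -0.0222, 0, -0.0024, -0.0135, -0.0222, 0, -0.0024, -0.0135, -0.0222, 0, -0.0024, -0.0135, -0.0222, 0])

```text
time_s: 11.23
tcp_pos: [0.4982, -0.0114, 0.1841]
eef_rot: [59.7, 84.1, 123.1]
contact_force: [0.5, -1.0, -1.1]
gripper_width: 0.0217
```

play_rows(series=[-0.0024, -0.0135, -0.0222, 0, -0.0024, -0.0135, -0.0222, 0, -0.0024, -0.0135, -0.0222, 0, -0.0024, -0.0135, -0.0222, 0, -0.0024, -0.0135, -0.0222, 0])

```text
time_s: 11.65
tcp_pos: [0.5091, -0.1415, 0.1843]
eef_rot: [59.8, 84.1, 123.1]
contact_force: [0.7, 0.5, -1.0]
gripper_width: 0.0218
```

play_rows(series=[0, 0, 0, 0.105, 0, 0, 0, 0.105, 0, 0, 0, 0.105, 0, 0, 0, 0.105, 0, 0, 0, 0.105])

```text
time_s: 12.07
tcp_pos: [0.509, -0.1404, 0.1841]
eef_rot: [90.3, 84.1, 123.3]
contact_force: [-0.5, 0.3, -1.1]
gripper_width: 0.0219
```

```bash
python3 d.py .51 -.14 .06;  python3 - <<'E'
from plant import capture
import cv2,numpy as np
f=lambda i:cv2.convertScaleAbs(i,alpha=1.3)
t=capture("top")["img"];s=capture("scene")["img"]
cv2.imwrite("pics/c6.png",np.hstack([cv2.resize(f(t[100:260,200:360]),None,fx=2.5,fy=2.5,interpolation=2),cv2.resize(f(s[110:270,180:340]),None,fx=2.5,fy=2.5,interpolation=2)]))
E
```

```text
t 12.07 p [ 0.509  -0.1404  0.1841] rot [ 90.3262  84.0981 123.2841] jawdir 32.96 w 0.0219 F [-0.4975  0.274  -1.1347] M [-0.3135 -0.3684  0.0315] j [   1.9608   11.518   -15.6518   -5.5174  -66.0054 -146.6181]
tool shift [ 0.1235 -0.013   0.0011]
```

View pics/c6.png

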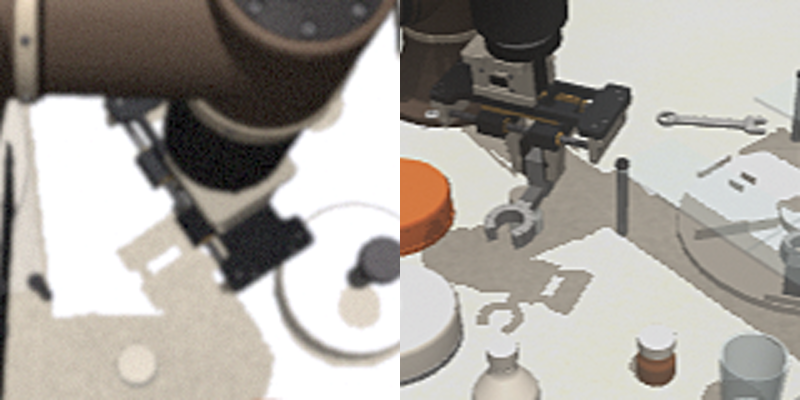

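play_rows(series=[0.028, -0.003, 0, 0, 0.028, -0.003, 0, 0, 0.028, -0.003, 0, 0, 0.028, -0.003, 0, 0, 0.025, -0.0026, 0, 0])

```text
time_s: 12.58
tcp_pos: [0.509, -0.1409, 0.045]
eef_rot: [89.9, 84.1, 123.3]
contact_force: [0.0, -0.0, -1.5]
gripper_width: 0.0215
```

play_rows(series=[0.002, -0.0002, 0, 0, 0.002, -0.0002, 0, 0, 0.002, -0.0002, 0, 0, 0.002, -0.0002, 0, 0, 0.002, -0.0002, 0, 0])

```text
time_s: 13.0
tcp_pos: [0.5103, -0.1414, 0.0376]
eef_rot: [88.8, 84.2, 122.0]
contact_force: [-0.2, -0.5, -1.9]
gripper_width: 0.0217
```

```bash
python3 d.py .51 -.14 .026
```

```text
t 13.0 p [ 0.5103 -0.1414  0.0376] rot [ 88.7842  84.1737 122.001 ] jawdir 33.21 w 0.0217 F [-0.1748 -0.5234 -1.8851] M [-0.3488 -0.3163  0.0672] j [   1.7869   21.0552  -24.424    -6.8155  -47.6626 -143.8388]
tool shift [0.0117 0.0002 0.0005]
```

play_rows(series=[0.0015, -0.0002, 0, 0, 0.0015, -0.0001, 0, 0, 0.0015, -0.0002, 0, 0, 0.0015, -0.0001, 0, 0, 0, 0, 0, 0])

```text
time_s: 13.42
tcp_pos: [0.5093, -0.141, 0.031]
eef_rot: [89.7, 84.1, 122.8]
contact_force: [-2.5, 4.9, 7.7]
gripper_width: 0.0215
```

```bash
python3 d.py .51 -.14 .026
```

```text
t 13.42 p [ 0.5093 -0.141   0.031 ] rot [ 89.6667  84.0753 122.844 ] jawdir 33.18 w 0.0215 F [-2.5119  4.9401  7.6665] M [ 1.3224  0.6171 -0.057 ] j [   1.8058   21.574   -24.7321   -6.9495  -46.9676 -143.7379]
tool shift [ 0.005  -0.0001  0.0011]
```

play_rows(series=[0, 0, 0, 0, 0.001, -0.0001, 0, 0, 0.001, -0.0001, 0, 0, 0.001, -0.0001, 0, 0, 0, 0, 0, 0], squeeze=18)

```text
time_s: 13.83
tcp_pos: [0.5092, -0.1415, 0.027]
eef_rot: [90.1, 84.1, 123.2]
contact_force: [-1.3, 2.8, 3.7]
gripper_width: 0.022
```

play_rows(series=[0.001, -0.0001, 0, 0, 0, 0, 0, 0, 0.001, -0.0001, 0, 0, 0, 0, 0, 0, 0, 0, 0, 0])

```text
time_s: 14.25
tcp_pos: [0.5092, -0.1415, 0.0252]
eef_rot: [90.1, 84.1, 123.3]
contact_force: [-1.4, 2.8, 4.3]
gripper_width: 0.022
```

```bash
python3 d.py .51 -.14 .026;  python3 - <<'E'
from plant import capture
import cv2,numpy as np
f=lambda i:cv2.convertScaleAbs(i,alpha=1.2)
s=capture("scene")["img"]
cv2.imwrite("pics/c7.png",cv2.resize(f(s[160:240,190:290]),None,fx=7,fy=7,interpolation=2))
E
```

```text
t 14.25 p [ 0.5092 -0.1415  0.0252] rot [ 90.1308  84.0849 123.2828] jawdir 33.15 w 0.022 F [-1.3689  2.8403  4.3253] M [0.6858 0.1281 0.0671] j [   1.7688   22.0636  -24.9612   -6.9812  -46.2881 -143.6435]
tool shift [-0.0007  0.0009  0.0015]
```

View pics/c7.png

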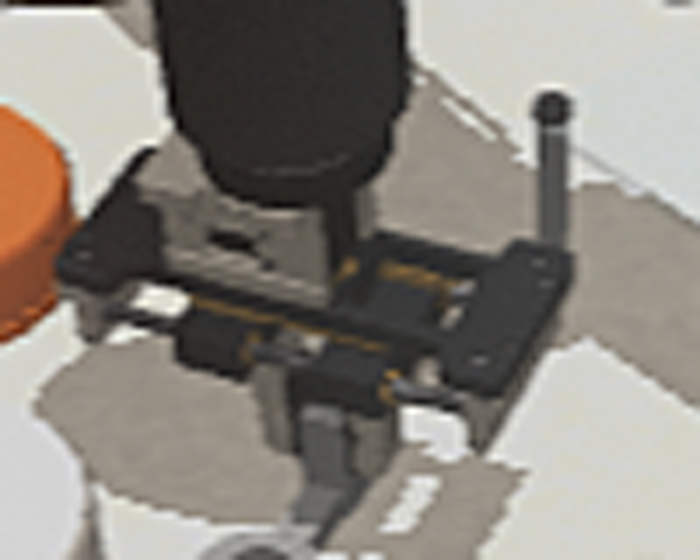

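play_rows(series=[0, 0, 0, 0, 0, 0, 0, 0, 0, 0, 0, 0, 0, 0, 0, 0, 0, 0, 0, 0], jaw=35)

```text
time_s: 14.72
tcp_pos: [0.5091, -0.1416, 0.025]
eef_rot: [90.3, 84.1, 123.4]
contact_force: [-0.4, 0.7, 0.2]
gripper_width: 0.0305
```

play_rows(series=[0, 0, 0, 0, 0, 0, 0, 0, 0, 0, 0, 0, 0, 0, 0, 0, 0, 0, 0, 0], jaw=0, squeeze=40)

```text
time_s: 15.13
tcp_pos: [0.5091, -0.1415, 0.0251]
eef_rot: [90.1, 84.1, 123.3]
contact_force: [0.0, 0.6, -1.2]
gripper_width: 0.0218
```

```bash
python3 d.py;  python3 - <<'E'
from plant import capture
import cv2,numpy as np
f=lambda i:cv2.convertScaleAbs(i,alpha=1.2)
s=capture("scene")["img"]
cv2.imwrite("pics/c8n.png",s)
cv2.imwrite("pics/c8.png",cv2.resize(f(s[200:260,190:260]),None,fx=10,fy=10,interpolation=2))
E
```

```text
t 15.13 p [ 0.5091 -0.1415  0.0251] rot [ 90.1371  84.0815 123.2859] jawdir 33.15 w 0.0218 F [ 0.0314  0.6002 -1.2165] M [-0.4099 -0.4377  0.0249] j [   1.7708   22.0677  -24.9702   -6.9865  -46.2773 -143.644 ]
```

View pics/c8.png

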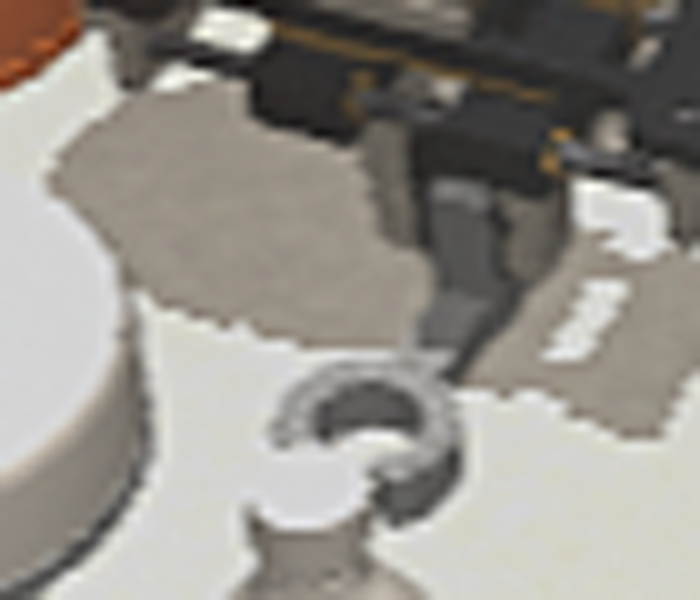

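```bash
python3 - <<'E'
from h import *
np.set_printoptions(precision=4,suppress=True)
p=(190+36.7-.45,200+42.1-.45)
W=onz("scene",p,.018);print(W)
tcp=np.array([.5091,-.1415]);d=W[:2]-tcp;print(np.hypot(*d),np.degrees(np.arctan2(d[1],d[0])))
u=np.array([np.cos(np.radians(-56.85)),np.sin(np.radians(-56.85))]);print(d@u, d@[-u[1],u[0]])
E
python3 d.py .5091 -.1415 .145
```

```text
[ 0.5486 -0.2014  0.018 ]
0.07173879420078205 -56.618844735509896
0.07173821037159751 0.0002894236731487194
t 15.18 p [ 0.5091 -0.1415  0.0251] rot [ 90.1455  84.0797 123.2931] jawdir 33.15 w 0.0216 F [ 0.4679 -1.3076 -0.7688] M [-0.3808 -0.3656  0.0689] j [   1.7705   22.0683  -24.97     -6.9879  -46.2785 -143.644 ]
tool shift [-0.1192  0.0124 -0.0001]
```

```bash
python3 - <<'E'
from h import *
np.set_printoptions(precision=4,suppress=True)
s2=lambda x,y:(130+x/6-.42,180+y/6-.42)
print("rodbase",onz("scene",s2(267,322),.044))
for X in([.4605,-.3150,.1617],[.4605,-.3150,.044],[.4605,-.3150,.1617-.018],[.4605,-.315,.1617-.048]):
    print((proj("scene",X)-[130,180]+.42)*6)
# rim points of pedestal top in scene s2 image
for k in range(0,360,45):
    X=[.4605+.08*np.cos(np.radians(k)),-.315+.08*np.sin(np.radians(k)),.044];print(k,(proj("scene",X)-[130,180]+.42)*6)
E
```

```text
rodbase [ 0.4632 -0.3172  0.044 ]
[233.6427 114.6749]
[268.9107 316.922 ]
[239.321  147.2376]
[248.5481 200.151 ]
0 [343.8828 417.5832]
45 [434.1184 339.2607]
90 [423.7382 253.9345]
135 [327.8724 208.906 ]
180 [200.5193 225.0962]
225 [107.5719 295.1063]
270 [104.7871 383.6913]
315 [203.3405 437.0445]
```

play_rows(series=[-0.0238, 0.0025, 0, 0, -0.0238, 0.0025, 0, 0, -0.0238, 0.0025, 0, 0, -0.0238, 0.0025, 0, 0, -0.0238, 0.0024, 0, 0])

```text
time_s: 15.6
tcp_pos: [0.5086, -0.1414, 0.1458]
eef_rot: [90.4, 84.1, 123.5]
contact_force: [0.9, 0.4, -1.6]
gripper_width: 0.0217
```

```bash
python3 d.py .3861 -.2003 .145
```

```text
t 15.6 p [ 0.5086 -0.1414  0.1458] rot [ 90.3899  84.057  123.5342] jawdir 33.15 w 0.0217 F [ 0.8544  0.4225 -1.6074] M [-0.344  -0.495   0.0115] j [   1.8308   13.5857  -18.3761   -5.7642  -61.292  -145.7722]
tool shift [ 0.0027  0.0175 -0.1348]
```

play_rows(series=[0.0005, 0.0035, -0.027, 0, 0.0005, 0.0035, -0.027, 0, 0.0005, 0.0035, -0.027, 0, 0.0005, 0.0035, -0.027, 0, 0.0005, 0.0035, -0.027, 0])

```text
time_s: 16.02
tcp_pos: [0.385, -0.2007, 0.1441]
eef_rot: [90.1, 84.1, 123.3]
contact_force: [-0.5, -0.1, -0.5]
gripper_width: 0.0219
```

play_rows(series=[0, 0, 0, 0, 0, 0, 0, 0, 0, 0, 0, 0, 0, 0, 0, 0, 0, 0, 0, 0])

```text
time_s: 16.43
tcp_pos: [0.3871, -0.2002, 0.1441]
eef_rot: [90.2, 84.1, 123.3]
contact_force: [0.0, -0.9, -1.1]
gripper_width: 0.0217
```

```bash
python3 d.py .4216 -.2547 .145;  python3 - <<'E'
from plant import capture
import cv2,numpy as np
f=lambda i:cv2.convertScaleAbs(i,alpha=1.2)
s=capture("scene")["img"];t=capture("top")["img"]
cv2.imwrite("pics/c9n.png",s);cv2.imwrite("pics/c9t.png",t)
cv2.imwrite("pics/c9.png",np.hstack([cv2.resize(f(s[165:245,130:210]),None,fx=5,fy=5,interpolation=2),cv2.resize(f(t[165:245,290:370]),None,fx=5,fy=5,interpolation=2)]))
E
```

```text
t 16.43 p [ 0.3871 -0.2002  0.1441] rot [ 90.1555  84.0769 123.3368] jawdir 33.18 w 0.0217 F [ 0.0434 -0.9328 -1.072 ] M [-0.3911 -0.3015  0.0081] j [  -5.7103    5.5222  -29.0088   -5.347   -59.3182 -138.224 ]
tool shift [-0.0076 -0.0641 -0.001 ]
```

View pics/c9.png

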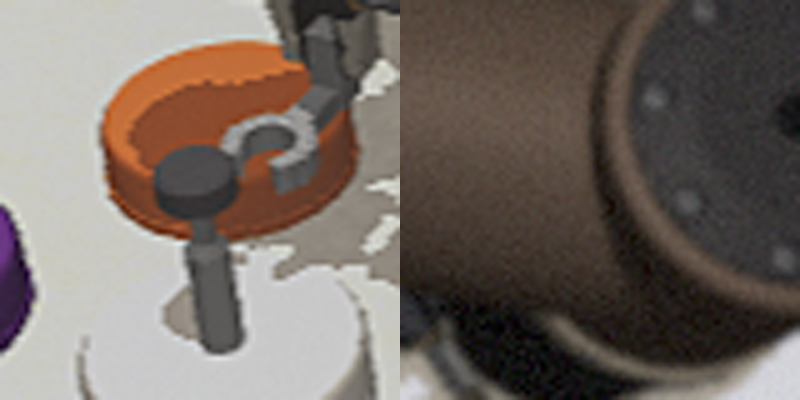

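play_rows(series=[-0.0008, -0.007, -0.0002, 0, -0.0008, -0.007, -0.0002, 0, -0.0008, -0.007, -0.0002, 0, -0.0008, -0.007, -0.0002, 0, -0.0008, -0.007, -0.0002, 0])

```text
time_s: 16.95
tcp_pos: [0.4054, -0.2313, 0.1444]
eef_rot: [90.2, 84.1, 123.4]
contact_force: [0.7, -0.3, -0.5]
gripper_width: 0.0217
```

```bash
python3 d.py .4216 -.2547 .145;  python3 - <<'E'
from plant import capture
import cv2,numpy as np
f=lambda i:cv2.convertScaleAbs(i,alpha=1.2)
s=capture("scene")["img"]
cv2.imwrite("pics/c10.png",cv2.resize(f(s[180:240,145:205]),None,fx=10,fy=10,interpolation=2))
E
```

```text
t 16.95 p [ 0.4054 -0.2313  0.1444] rot [ 90.2486  84.0743 123.3838] jawdir 33.14 w 0.0217 F [ 0.744  -0.3267 -0.5497] M [-0.3873 -0.3253 -0.0074] j [  -9.346     8.5275  -25.4981   -5.0187  -60.0982 -134.859 ]
tool shift [-0.0035 -0.0282  0.0008]
```

View pics/c10.png

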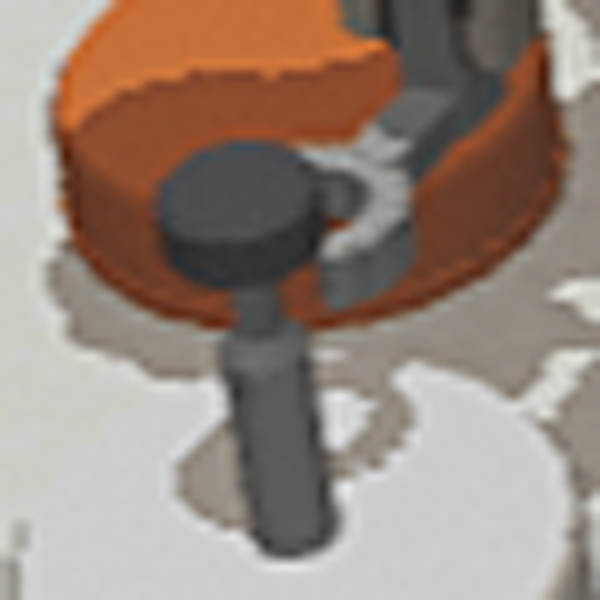

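play_rows(series=[-0.0005, -0.004, 0.0002, 0, -0.0005, -0.004, 0.0002, 0, -0.0005, -0.004, 0.0002, 0, -0.0005, -0.004, 0.0002, 0, 0, 0, 0, 0])

```text
time_s: 17.42
tcp_pos: [0.4149, -0.244, 0.1449]
eef_rot: [90.1, 84.1, 123.2]
contact_force: [0.1, 0.1, -0.6]
gripper_width: 0.0215
```

```bash
python3 d.py .4216 -.2547 .145
```

```text
t 17.42 p [ 0.4149 -0.244   0.1449] rot [ 90.0934  84.0993 123.237 ] jawdir 33.14 w 0.0215 F [ 0.1136  0.1206 -0.6463] M [-0.3355 -0.412   0.0109] j [ -10.6576    9.859   -23.8066   -4.8817  -60.5224 -133.6401]
tool shift [-0.0014 -0.0125 -0.0002]
```

play_rows(series=[-0.0004, -0.004, 0, 0, -0.0004, -0.004, 0, 0, -0.0005, -0.004, 0, 0, -0.0003, -0.003, 0, 0, 0, 0, 0, 0])

```text
time_s: 17.83
tcp_pos: [0.423, -0.2567, 0.1449]
eef_rot: [90.2, 84.1, 123.3]
contact_force: [0.3, -0.4, -2.1]
gripper_width: 0.0216
```

play_rows(series=[-0.0002, -0.002, 0, 0, -0.0001, -0.001, 0, 0, -0.0001, -0.001, 0, 0, 0, 0, 0, 0, 0, 0, 0, 0])

```text
time_s: 18.25
tcp_pos: [0.4247, -0.2595, 0.1449]
eef_rot: [90.2, 84.1, 123.3]
contact_force: [-0.3, 0.6, -1.4]
gripper_width: 0.0218
```

```bash
python3 d.py .4216 -.2547 .145
```

```text
t 18.25 p [ 0.4247 -0.2595  0.1449] rot [ 90.1527  84.0776 123.2971] jawdir 33.15 w 0.0218 F [-0.2567  0.6089 -1.4155] M [-0.3245 -0.3185  0.0272] j [ -12.2129   11.4036  -21.8689   -4.7403  -61.043  -132.1904]
tool shift [0.0005 0.0057 0.    ]
```

play_rows(series=[-0.0001, -0.001, 0, 0, 0, 0, 0, 0, -0.0001, -0.001, 0, 0, 0, 0, 0, 0, 0, 0, 0, 0])

```text
time_s: 18.67
tcp_pos: [0.4259, -0.2612, 0.1449]
eef_rot: [90.1, 84.1, 123.3]
contact_force: [0.1, 0.8, -1.3]
gripper_width: 0.022
```

play_rows(series=[-0.0001, -0.001, 0, 0, 0, 0, 0, 0, 0, 0, 0, 0, 0, 0, 0, 0, 0, 0, 0, 0])

```text
time_s: 19.08
tcp_pos: [0.4264, -0.2621, 0.1449]
eef_rot: [90.2, 84.1, 123.3]
contact_force: [0.1, -0.1, -1.4]
gripper_width: 0.0215
```

play_rows(series=[-0.0001, -0.001, 0, 0, 0, 0, 0, 0, 0, 0, 0, 0, 0, 0, 0, 0, 0, 0, 0, 0])

```text
time_s: 19.5
tcp_pos: [0.427, -0.2629, 0.1449]
eef_rot: [90.2, 84.1, 123.3]
contact_force: [0.7, -0.6, -0.6]
gripper_width: 0.0218
```

```bash
python3 d.py .4216 -.2547 .145
```

```text
t 19.5 p [ 0.427  -0.2629  0.1449] rot [ 90.1653  84.0772 123.3113] jawdir 33.15 w 0.0218 F [ 0.7324 -0.6399 -0.6283] M [-0.3326 -0.369  -0.0141] j [ -12.534    11.7437  -21.4405   -4.7072  -61.1545 -131.8918]
tool shift [ 0.0009  0.0098 -0.    ]
```

play_rows(series=[-0.0001, -0.001, 0, 0, 0, 0, 0, 0, 0, 0, 0, 0, 0, 0, 0, 0, 0, 0, 0, 0])

```text
time_s: 19.92
tcp_pos: [0.4272, -0.2635, 0.1448]
eef_rot: [90.3, 84.0, 123.4]
contact_force: [-2.1, 3.9, 0.5]
gripper_width: 0.0219
```

play_rows(series=[-0.0001, -0.001, 0, 0, 0, 0, 0, 0, 0, 0, 0, 0, 0, 0, 0, 0, 0, 0, 0, 0])

```text
time_s: 20.33
tcp_pos: [0.4271, -0.2636, 0.1447]
eef_rot: [90.5, 83.9, 123.6]
contact_force: [-2.7, 7.5, 2.2]
gripper_width: 0.0218
```

```bash
python3 d.py .4216 -.2547 .145;  python3 - <<'E'
from plant import capture
import cv2,numpy as np
f=lambda i:cv2.convertScaleAbs(i,alpha=1.2)
s=capture("scene")["img"]
cv2.imwrite("pics/c11.png",cv2.resize(f(s[180:240,145:205]),None,fx=10,fy=10,interpolation=2))
E
```

```text
t 20.33 p [ 0.4271 -0.2636  0.1447] rot [ 90.4597  83.9467 123.6013] jawdir 33.14 w 0.0218 F [-2.7218  7.5087  2.1951] M [ 2.3336  0.9858 -0.025 ] j [ -12.6658   11.8906  -21.2666   -4.767   -61.3082 -131.7399]
tool shift [0.0008 0.0105 0.0003]
```

View pics/c11.png

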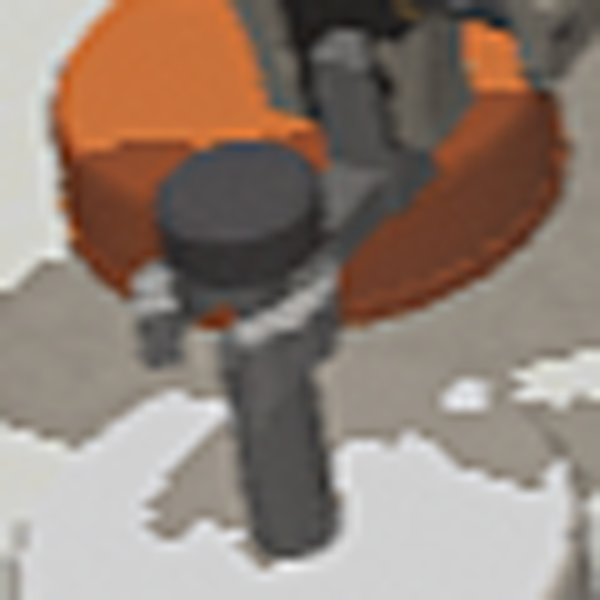

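play_rows(series=[0.0005, 0.005, 0, 0, 0.0005, 0.0053, 0, 0, 0, 0, 0, 0, 0, 0, 0.003, 0, 0, 0, 0.002, 0])

```text
time_s: 20.8
tcp_pos: [0.4272, -0.2533, 0.1452]
eef_rot: [89.9, 84.1, 123.1]
contact_force: [0.4, 0.9, -1.6]
gripper_width: 0.0222
```

play_rows(series=[0, 0, 0.001, 0, 0, 0, 0.001, 0, 0, 0, 0, 0, 0, 0, 0, 0, 0, 0, 0, 0])

```text
time_s: 21.22
tcp_pos: [0.4283, -0.2521, 0.1449]
eef_rot: [90.2, 84.1, 123.4]
contact_force: [0.8, 0.3, -1.6]
gripper_width: 0.0217
```

```bash
python3 d.py .4222 -.2558 .145
```

```text
t 21.22 p [ 0.4283 -0.2521  0.1449] rot [ 90.2046  84.0759 123.3501] jawdir 33.15 w 0.0217 F [ 0.7541  0.3499 -1.6171] M [-0.3179 -0.3468  0.0169] j [ -11.2965   11.3136  -21.959    -4.8168  -60.984  -133.064 ]
tool shift [-0.0001  0.0003 -0.0071]
```

play_rows(series=[0, 0, 0.001, 0, 0, 0, 0, 0, 0, 0, 0, 0, 0, 0, 0.001, 0, 0, 0, 0, 0])

```text
time_s: 21.63
tcp_pos: [0.4296, -0.2512, 0.1449]
eef_rot: [90.6, 84.1, 123.8]
contact_force: [-1.7, -1.5, -0.5]
gripper_width: 0.022
```

play_rows(series=[0, 0, 0.001, 0, 0, 0, 0, 0, 0, 0, 0, 0, 0, 0, 0, 0, 0, 0, 0, 0])

```text
time_s: 22.05
tcp_pos: [0.4299, -0.2511, 0.1449]
eef_rot: [91.1, 84.1, 124.2]
contact_force: [-3.7, -5.0, -2.8]
gripper_width: 0.0218
```

play_rows(series=[0, 0, 0.001, 0, 0, 0, 0, 0, 0, 0, 0, 0, 0, 0, 0, 0, 0, 0, 0, 0])

```text
time_s: 22.47
tcp_pos: [0.4302, -0.2509, 0.1448]
eef_rot: [91.7, 84.0, 124.8]
contact_force: [-4.5, -7.2, -1.4]
gripper_width: 0.0216
```

```bash
python3 d.py .4222 -.2558 .145
```

```text
t 22.47 p [ 0.4302 -0.2509  0.1448] rot [ 91.7498  84.0419 124.8482] jawdir 33.11 w 0.0216 F [-4.5061 -7.233  -1.3707] M [-2.9956  1.4796 -0.1999] j [ -11.0423   11.4614  -21.8139   -4.7341  -61.0931 -133.4118]
tool shift [-0.0001  0.0003 -0.0094]
```

play_rows(series=[0, 0, -0.005, 0, 0, 0, -0.005, 0, 0, 0, -0.0013, 0, 0, 0, 0, 0, 0, 0, 0, 0])

```text
time_s: 22.88
tcp_pos: [0.4224, -0.256, 0.1451]
eef_rot: [89.8, 84.1, 122.9]
contact_force: [-0.1, 0.1, -0.5]
gripper_width: 0.0216
```

```bash
python3 d.py .4222 -.2558 .125
```

```text
t 22.88 p [ 0.4224 -0.256   0.1451] rot [ 89.8031  84.0995 122.9473] jawdir 33.14 w 0.0216 F [-0.0888  0.1248 -0.5475] M [-0.2985 -0.3386 -0.0279] j [ -11.8832   11.0189  -22.3222   -4.7857  -60.9112 -132.4897]
tool shift [ 0.02   -0.0017 -0.0001]
```

play_rows(series=[0.004, -0.0004, 0, 0, 0.004, -0.0004, 0, 0, 0.004, -0.0004, 0, 0, 0.004, -0.0004, 0, 0, 0.004, -0.0004, 0, 0])

```text
time_s: 23.3
tcp_pos: [0.4221, -0.2559, 0.1242]
eef_rot: [90.3, 84.1, 123.4]
contact_force: [-0.6, -0.9, -0.9]
gripper_width: 0.0219
```

```bash
python3 d.py .4222 -.2558 .1
```

```text
t 23.3 p [ 0.4221 -0.2559  0.1242] rot [ 90.2911  84.0613 123.4454] jawdir 33.16 w 0.0219 F [-0.642  -0.8553 -0.8835] M [-0.2951 -0.3673 -0.0105] j [ -11.8733   12.3346  -23.7474   -4.9084  -58.2424 -132.2302]
tool shift [ 0.0241 -0.0025  0.0002]
```

play_rows(series=[0.005, -0.0005, 0, 0, 0.005, -0.0005, 0, 0, 0.005, -0.0005, 0, 0, 0.005, -0.0005, 0, 0, 0.005, -0.0005, 0, 0])

```text
time_s: 23.72
tcp_pos: [0.4221, -0.256, 0.0992]
eef_rot: [90.2, 84.1, 123.3]
contact_force: [-0.2, -0.1, -0.9]
gripper_width: 0.0215
```

play_rows(series=[0.005, -0.0005, 0, 0, 0.005, -0.0005, 0, 0, 0.005, -0.0005, 0, 0, 0.005, -0.0005, 0, 0, 0, 0, 0, 0])

```text
time_s: 24.13
tcp_pos: [0.4214, -0.2557, 0.0785]
eef_rot: [90.7, 84.0, 123.8]
contact_force: [-0.4, 0.7, -0.8]
gripper_width: 0.0215
```

```bash
python3 d.py .4222 -.2558 .0685;  python3 - <<'E'
from plant import capture
import cv2,numpy as np
f=lambda i:cv2.convertScaleAbs(i,alpha=1.2)
s=capture("scene")["img"]
cv2.imwrite("pics/c12.png",cv2.resize(f(s[180:240,145:205]),None,fx=10,fy=10,interpolation=2))
E
```

```text
t 24.13 p [ 0.4214 -0.2557  0.0785] rot [ 90.6549  84.0064 123.7852] jawdir 33.13 w 0.0215 F [-0.3505  0.6836 -0.8269] M [-0.283  -0.3298  0.0468] j [ -11.8833   15.5383  -26.56     -5.2903  -52.315  -131.5895]
tool shift [ 0.0099 -0.0016  0.0006]
```

View pics/c12.png

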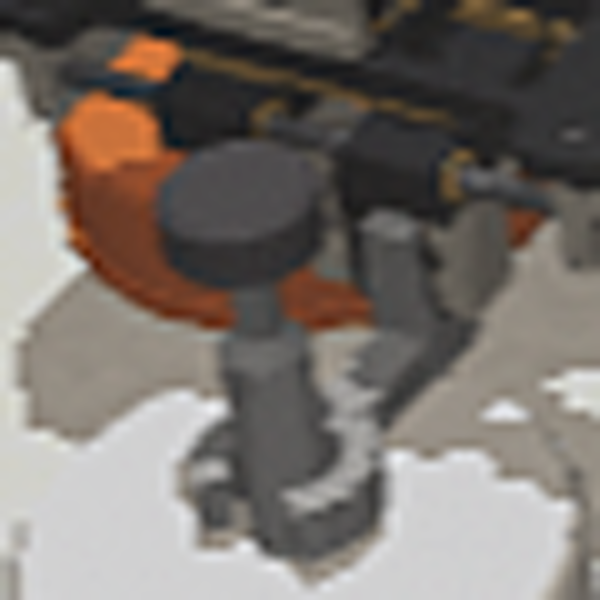

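Collar rings the rod just above the pedestal. Lowering the last millimetres with feel.

play_rows(series=[0.003, -0.0003, 0, 0, 0.002, -0.0002, 0, 0, 0.002, -0.0002, 0, 0, 0.001, -0.0001, 0, 0, 0, 0, 0, 0])

```text
time_s: 24.6
tcp_pos: [0.4219, -0.2558, 0.0714]
eef_rot: [90.2, 84.1, 123.4]
contact_force: [0.5, 0.3, -1.4]
gripper_width: 0.0216
```

play_rows(series=[0.001, -0.0001, 0, 0, 0, 0, 0, 0, 0, 0, 0, 0, 0, 0, 0, 0, 0, 0, 0, 0])

```text
time_s: 25.02
tcp_pos: [0.4221, -0.2559, 0.0707]
eef_rot: [90.1, 84.1, 123.2]
contact_force: [0.4, 0.1, -1.1]
gripper_width: 0.0219
```

```bash
python3 d.py .4222 -.2558 .0685
```

```text
t 25.02 p [ 0.4221 -0.2559  0.0707] rot [ 90.0564  84.0892 123.2083] jawdir 33.15 w 0.0219 F [ 0.3675  0.0784 -1.1403] M [-0.3662 -0.3451 -0.0244] j [ -11.8819   16.1374  -26.991    -5.3537  -51.1876 -131.4518]
tool shift [ 0.0022 -0.0002  0.0001]
```

play_rows(series=[0.001, -0.0001, 0, 0, 0, 0, 0, 0, 0, 0, 0, 0, 0, 0, 0, 0, 0, 0, 0, 0])

```text
time_s: 25.43
tcp_pos: [0.422, -0.2559, 0.0696]
eef_rot: [90.1, 84.1, 123.3]
contact_force: [0.4, 0.1, -1.8]
gripper_width: 0.0221
```

play_rows(series=[0.001, -0.0001, 0, 0, 0, 0, 0, 0, 0, 0, 0, 0, 0, 0, 0, 0, 0, 0, 0, 0])

```text
time_s: 25.85
tcp_pos: [0.4222, -0.2559, 0.0691]
eef_rot: [90.0, 84.1, 123.2]
contact_force: [-0.3, 1.2, 5.7]
gripper_width: 0.0215
```

play_rows(series=[0, 0, 0, 0, 0, 0, 0, 0, 0, 0, 0, 0, 0, 0, 0, 0, 0, 0, 0, 0], jaw=55)

```text
time_s: 26.27
tcp_pos: [0.422, -0.2559, 0.0685]
eef_rot: [90.2, 84.1, 123.4]
contact_force: [-0.1, 0.2, -1.4]
gripper_width: 0.0468
```

play_rows(series=[0, 0, 0, 0, 0, 0, 0, 0, 0.0002, 0.004, 0, 0, 0.0005, 0.008, 0, 0, 0.0005, 0.008, 0, 0])

```text
time_s: 26.68
tcp_pos: [0.4105, -0.2385, 0.0693]
eef_rot: [90.2, 84.1, 123.4]
contact_force: [0.6, 0.9, -0.9]
gripper_width: 0.048
```

```bash
python3 d.py
```

```text
t 26.68 p [ 0.4105 -0.2385  0.0693] rot [ 90.2496  84.0602 123.3668] jawdir 33.12 w 0.048 F [ 0.5542  0.9068 -0.9385] M [-0.2764 -0.3337  0.0215] j [ -10.1443   14.6803  -29.3085   -5.6023  -50.2434 -132.9948]
```

play_rows(series=[-0.028, 0.003, 0, 0, -0.028, 0.003, 0, 0, -0.028, 0.003, 0, 0, -0.028, 0.003, 0, 0, -0.028, 0.003, 0, 0])

```text
time_s: 27.1
tcp_pos: [0.41, -0.2379, 0.2117]
eef_rot: [90.0, 84.1, 123.2]
contact_force: [-0.0, 0.3, -0.1]
gripper_width: 0.048
```

```bash
python3 d.py .48 0.05 .24
```

```text
t 27.1 p [ 0.41   -0.2379  0.2117] rot [ 90.0195  84.0799 123.1943] jawdir 33.17 w 0.048 F [-0.0172  0.2856 -0.1032] M [-0.3605 -0.4676  0.008 ] j [ -10.0381    5.5556  -19.4348   -4.6128  -69.1343 -134.9881]
tool shift [-0.0072  0.2045  0.2161]
```

play_rows(series=[0, 0, 0, -0.12, 0, 0, 0, -0.12, 0, 0, 0, -0.12, 0, 0, 0, -0.12, 0, 0, 0, -0.12])

```text
time_s: 27.52
tcp_pos: [0.4102, -0.2379, 0.2103]
eef_rot: [55.2, 84.1, 123.1]
contact_force: [0.6, 0.1, 0.3]
gripper_width: 0.0485
```

```bash
python3 d.py .47 0.02 .24
```

```text
t 27.52 p [ 0.4102 -0.2379  0.2103] rot [ 55.1947  84.0789 123.0791] jawdir 67.74 w 0.0485 F [0.5877 0.0785 0.298 ] M [-0.2788 -0.3514  0.0169] j [ -10.0432    5.6363  -19.5291   -4.6276  -68.9526 -100.2543]
tool shift [-0.0106  0.0434  0.2626]
```

play_rows(series=[-0.001, 0.0043, 0.0262, 0, -0.001, 0.0043, 0.0262, 0, -0.001, 0.0043, 0.0262, 0, -0.001, 0.0043, 0.0262, 0, -0.001, 0.0043, 0.0262, 0])

```text
time_s: 27.93
tcp_pos: [0.4409, -0.1086, 0.2248]
eef_rot: [55.6, 84.1, 123.1]
contact_force: [0.8, -0.1, -0.2]
gripper_width: 0.0482
```

play_rows(series=[-0.001, 0.0043, 0.0262, 0, -0.001, 0.0043, 0.0262, 0, -0.001, 0.0043, 0.0262, 0, -0.001, 0.0043, 0.0262, 0, 0, 0, 0, 0])

```text
time_s: 28.35
tcp_pos: [0.4666, -0.004, 0.2367]
eef_rot: [54.8, 84.1, 122.5]
contact_force: [1.6, -0.7, -0.4]
gripper_width: 0.0483
```

```bash
python3 d.py;  python3 - <<'E'
from plant import capture
import cv2,numpy as np
f=lambda i:cv2.convertScaleAbs(i,alpha=1.2)
s=capture("scene")["img"];t=capture("top")["img"]
cv2.imwrite("pics/f1.png",f(s));cv2.imwrite("pics/f1t.png",f(t))
cv2.imwrite("pics/f2.png",np.hstack([cv2.resize(f(s[180:260,130:210]),None,fx=5,fy=5,interpolation=2),cv2.resize(f(t[165:245,290:370]),None,fx=5,fy=5,interpolation=2)]))
E
```

```text
t 28.35 p [ 0.4666 -0.004   0.2367] rot [ 54.7696  84.0776 122.4547] jawdir 67.54 w 0.0483 F [ 1.5938 -0.6747 -0.4345] M [-0.2476 -0.3748  0.0198] j [  18.6303    2.4308  -18.8279   -6.1104  -70.2652 -128.8037]
```

View pics/f2.png

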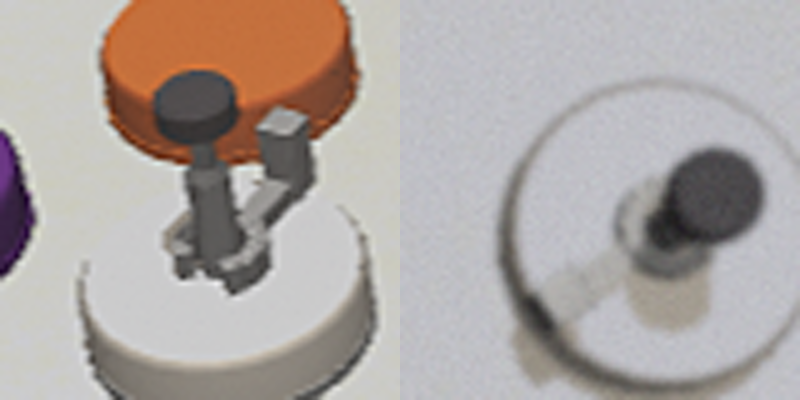

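View pics/f1.png

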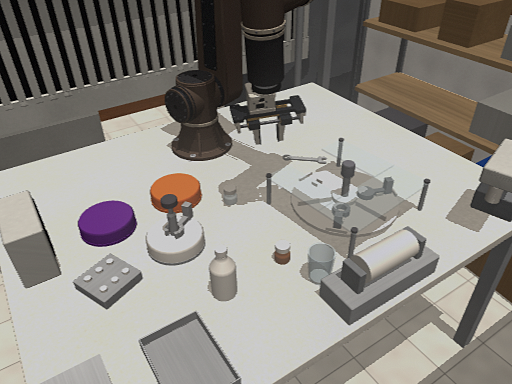

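View pics/f1t.png

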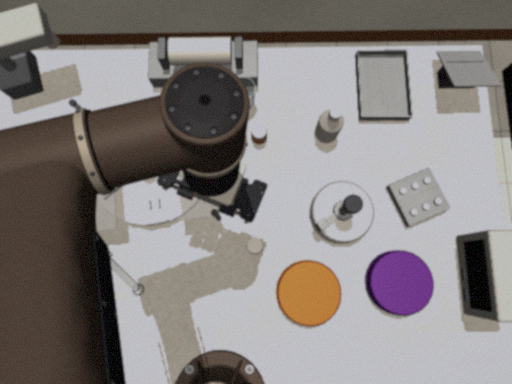

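play_rows(series=[0, 0, 0, 0, 0, 0, 0, 0, 0, 0, 0, 0, 0, 0, 0, 0, 0, 0, 0, 0])

```text
time_s: 28.87
tcp_pos: [0.4661, -0.008, 0.2361]
eef_rot: [55.8, 84.1, 123.3]
contact_force: [0.3, -0.3, 0.7]
gripper_width: 0.0484
```

```bash
python3 -c "
from plant import close_job,get_state
print(get_state()['qd'].round(2)); print(close_job())"
```

```text
[ 0.15  0.01  0.18  0.07 -0.18 -0.05]
the job is handed in; nothing more can be done
None
```

The collar is seated flat around the rod on the white pedestal and released, and the job was handed in at about 29 s.

**What I did:**
- I turned the carousel by its knob, clockwise about 140°, and lifted the collar out of the slot.
- I slid it through its gap onto the neck. I estimated the rod's cap top from the cameras at about 162 mm, and felt for the neck from the bore's back wall and one side.
- I then lowered it with almost no force. It touched the pedestal at a tool height of 69.1 mm, exactly where a flat seat was predicted, and I let go and moved clear.

**Last checks:** the final pictures show the collar flat round the rod on the pedestal, and the flask and both vials upright. The closed ring and disc are still in the carousel. Contact forces stayed at or below about 14 N in the readings I took after each call.

**What went off plan:**
- While turning with the collar in hand, the last joint ran up to its limit. It read -173.60° against a range of -173.66°, and the tool was left tilted by about 6°.
- I levelled the collar by setting it on the bare table and regripping it. The tool stayed tilted to the end, but the collar did not.
- The two cameras disagreed by about 2.5 mm sideways; I followed the scene camera, which touch confirmed.

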